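# Make the welding bench ready and purge the gas line

## Robot

A 6-joint arm with a two-finger parallel gripper is mounted at the origin on the work surface. World frame = base frame: x ahead of the robot, y to its left, z up, the work surface at z = 0. Lengths are in m, angles in rad, forces in N, time in s.
With the tool pointing down it reaches from about 0.35 to 0.85 m from the base axis. Payload 8.1 kg.
Tool frame: the origin (TCP) lies on the mounting face of the last link; the fingertips stand 186 mm ahead of it and the grasp point (between the pads) lies 167 mm ahead of it; y points along the fingers, x is the direction in which the jaws open and shut, and the axes are right-handed (so a half turn about y gives the same grasp; the last joint's range is limited). The gripper opens to 93 mm and grips with 3 to 60 N. Pads are 15 mm wide; open, the fingers measure 128 mm over their backs; the gripper's body (75 mm by 188 mm) begins 65 mm behind the grasp point.
Start: joints at [-1.42, 0.13, 1.488, -0, 1.523, -0.085], TCP at [0.14, -0.583, 0.405] pointing down, gripper open.
Joint ranges: [-2.96, 2.96], [-0.89, 2.26], [0.02, 2.5], [-1.34, 4.48], [0, 2.73], [-2.66, 2.66]. Speed limits (rad/s): [2.39, 2.39, 2.79, 3.14, 3.14, 3.14].

## Interface

Orientations are given as a rotation vector (axis times angle).
In Python, from plant import robot, imaging gives the robot as it stands.
- The arm moves only by the shell command python3 -m inch 'ROWS' [OPENING] [FORCE]. ROWS is JSON, a list of rows, each an object of numbers: "x", "y", "z": the shift along the tool's x, y, z in mm; "twist": the turn about the tool's y in rad. In form: [{"x": .., "y": .., "z": .., "twist": ..}, ...]. A call has 1 to 12 rows; each row shifts and turns the commanded pose from where the row before left it, along the tool's axes as they then stand; what a row does not reach is not made up. A row lasts 1/10 s, in which the tool goes at most 50 mm and 8.59 degrees, less where a joint would pass 70% of its speed; a pose out of reach is approached as far as the arm can. A call with a gripper value outside its range is refused whole. OPENING is the gripper command: -1 is shut, 1 is fully open, values between are in proportion, set as the call begins (- or left out, the last holds). The fingers move at their own pace and stop on an object; FORCE is the grip in N (left out, the last holds). Time passes only in rows, so rows that do not move let the fingers close. It gives the time, the measured TCP pose, the force and the opening at its end, in the units of the state.
- robot.read_state(): the state, without advancing time (a new reading comes with each control period).
- imaging.read_camera(name): name is "scene" or "top" or "wrist"; returns a dict with "color" (420x560x3 uint8, red, green, blue), "depth" (420x560 float32, m along the optical axis (not along the pixel's ray), 0 where there is no reading), "fx", "fy", "cx", "cy" (pixels), "k1" (the pictures are not rectified: a ray, as slopes to the right and down, at radius r is drawn at 1 + k1 r^2 times it, then the intrinsics apply), "rvec" (rotation vector, rad) and "tvec" (3), from world to camera coordinates, as OpenCV has them; the wrist camera has in their place "tool_from_camera" (4x4, takes a point from camera to tool coordinates, whose origin is the TCP and whose axes are the tool frame's). Camera axes: x right, y down, z forward; pixel columns grow to the right and rows downward; lengths in m; the calibration is good to about 2 mm. A picture is of the moment at which its call begins: read the wrist's pose just before it.
- robot.close_job(): hands the job in, once; it reports no verdict.
The state is a dict: "t": time; "q": joint angles; "dq": joint speeds; "joint_torque": joint torques, N m; "tool_pos": TCP position; "orientation": TCP orientation; "force": force on the tool from outside, world axes, zero at the start; "wrist_torque": the same for the moment, N m; "opening": finger opening in m.
Only numpy, scipy, OpenCV 4.12 (cv2) and the standard library are available. Lean on these libraries where they do the work, as an engineer would, in place of code of your own. Each camera call takes 0.05 s, during which the arm holds its last target.

## Task

On the bench's grey control panel, press the white-dotted end of the black rocker right down to switch the power on, then push the big green knob all the way in to start the fume extractor, and then press the blue purge button fully down and keep it down: finish with the robot still holding it pressed. Do it in this order, only by pressing; leave the red emergency stop unpressed and do not disturb the jar, the tape roll or the magnet lying around the panel.

Things in the scene. Friction and masses are not known exactly. Their poses are not given: they have to be found in the camera images.
- console: Grey control panel fixed on the bench, a block 150 mm (x) by 410 mm (y) by 45 mm high; origin at the centre of its underside, x axis across its depth and away from its robot-side long edge, y along its length, z up. Four aluminium units (each 100 x 86 x 12 mm) sit side by side on its top, 95 mm apart, in an order that changes.
- rocker_on_end (a point): The white dot on the upper face of the black rocker (72 mm long along the panel's x, 36 mm wide, 10 mm thick), 26 mm from the rocker's central pivot, at the end away from the robot side. The point moves with the rocker. Its frame turns with the rocker: y along the pivot, x from the pivot towards the dotted end. Off, this end is raised and the point is about 81 mm above the bench; on, it is about 10 mm lower.
- rocker (a joint): Rocker angle in rad: 0 off (dotted end up), 0.4 fully on (dotted end down). Stiff (about 1.5 to 4 N at the dotted end), it stays where it is left; may start a little off zero.
- fan_top (a point): Centre of the flat top of the green round knob (42 mm diameter, vertical axis), about 93 mm above the bench when out; it moves with the knob.
- fan_head (a joint): How far the green knob is pushed in, m: 0 out, 0.010 fully in. Takes about 3 N and stays where it is pushed; may start up to 2 mm in.
- purge_top (a point): Centre of the flat top of the blue round button (38 mm diameter, vertical axis), 81 mm above the bench when up; it moves with the button.
- purge_head (a joint): How far the blue button is pressed, m: 0 up, 0.006 fully down. Sprung: 1.5 N to start, 5 N fully down; it comes back up when let go.
- purge_unit: The aluminium unit that carries the blue button, fixed on the panel; origin at the centre of its underside, 45 mm above the bench, under the button.
- estop_top (a point): Centre of the top of the red emergency-stop mushroom head (40 mm diameter, on a 60 mm yellow ring), 85 mm above the bench. Not to be pressed.
- estop_head (a joint): How far the red emergency stop is pressed, m: 0 up, 0.006 down. Sprung.
- tip_jar: Loose jar, 54 mm diameter, 75 mm tall, standing upright on the bench beyond the panel; origin at the centre of its underside. To be left alone.
- tape_roll: Loose black tape roll lying flat, 64 mm diameter, 25 mm high, beyond the panel; origin at the centre of its underside. To be left alone.
- magnet: Loose grey L-shaped welding magnet on the bench by the right-hand (-y) end of the panel, legs 90 and 79 mm, 18 mm wide, 30 mm high; origin under the middle of the leg along its x. To be left alone.

How it is judged:
By the outcome, as a careful person would: the job done as asked, in the order asked, and still so for the second after the job is handed in, while the arm keeps its last pose, push and grip.
It also fails if it takes over 45 s, if anything falls off the work surface, if the arm or the gripper's body presses on something with over 40 N, if the wrist force passes 120 N, or if a joint passes its speed limit or range.

## Working session

There is one attempt and no reset: what is moved stays moved. The work goes in short steps, Python scripts to look and compute and a shell command to move; the robot and the scene stay as the last step left them, time stands still between calls to the robot, and variables do not carry over. Pictures are saved under pics/ and viewed, and the job is handed in when it is done.

```bash
ls; mkdir -p pics
cat > h.py <<'E'
import numpy as np,cv2
from plant import robot,imaging
def save(c,n): cv2.imwrite('pics/'+n,c['color'][:,:,::-1])
E
python3 - <<'E'
from h import *
print(robot.read_state())
for n in('scene','top'):
    c=imaging.read_camera(n); save(c,n+'0.png'); np.savez('/tmp/%s0.npz'%n,**c); print({k:v for k,v in c.items() if k not in('color','depth')})
E
```

```text
pics
{'t': 0.0, 'q': array([-1.42039592e+00,  1.31124355e-01,  1.48929837e+00, -1.20179659e-05,
        1.52299908e+00, -8.53964316e-02]), 'dq': array([ 1.24162113e-03, -6.05563524e-04,  2.36891356e-03,  7.71988930e-04,
        2.60970038e-05, -4.13714292e-04]), 'joint_torque': array([ 1.79442675e-03, -5.59847403e+01, -4.91749191e+01,  7.70273223e-02,
        3.60258424e-02, -1.36562662e-04]), 'tool_pos': array([ 0.14015642, -0.58315531,  0.40369865]), 'orientation': array([-1.31027275,  1.03468506, -1.03244276]), 'force': array([-1.02146609, -0.77711931, -0.22903996]), 'wrist_torque': array([ 0.01436658, -0.02312646, -0.0034936 ]), 'opening': 0.09278158434424703}
{'fx': 504.7775485778128, 'fy': 504.7775485778128, 'cx': 274.4712570371745, 'cy': 214.7888419928728, 'k1': -0.1745020088437518, 'rvec': array([ 2.29269778,  1.18413144, -0.38924956]), 'tvec': array([-0.31799046, -0.37221308,  1.36695779])}
{'fx': 455.23281205090575, 'fy': 455.23281205090575, 'cx': 284.5578587115414, 'cy': 212.64878794881267, 'k1': -0.017071240646979517, 'rvec': array([ 2.1115548 , -2.14157801,  0.14808984]), 'tvec': array([-0.02644097,  0.6057823 ,  0.86373997])}
```

View pics/scene0.png

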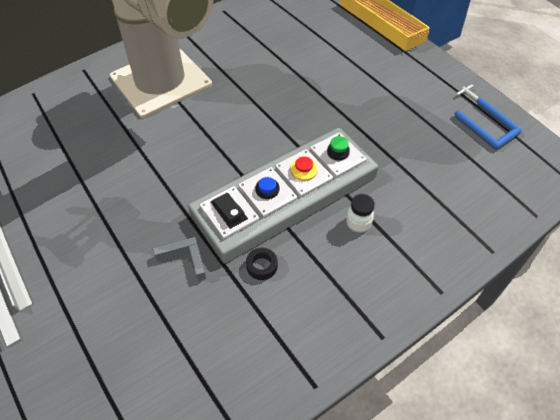

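View pics/top0.png

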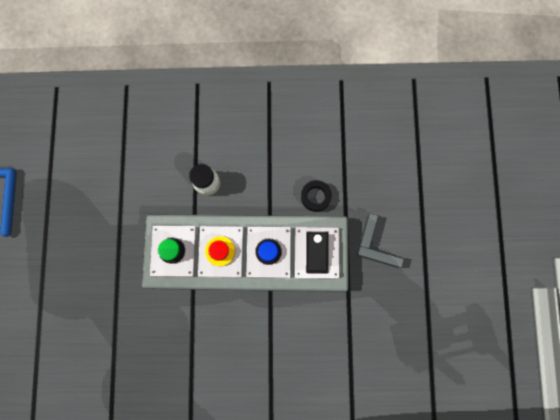

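```bash
python3 -c "
import cv2,numpy as np;print(cv2.Rodrigues(np.array([-1.31027275,  1.03468506, -1.03244276]))[0].round(3))"
```

```text
[[ 0.234 -0.     0.972]
 [-0.972  0.002  0.234]
 [-0.002 -1.     0.   ]]
```

```bash
cat >> h.py <<'E'
def ray(c,u,v):
    x=(u-c['cx'])/c['fx'];y=(v-c['cy'])/c['fy'];k=float(c['k1']);rd=np.hypot(x,y);r=rd
    for _ in range(30): r=rd/(1+k*r*r)
    s=r/rd
    R=cv2.Rodrigues(np.array(c['rvec']))[0];t=np.array(c['tvec'])
    return -R.T@t, R.T@np.array([x*s,y*s,1])
def onz(c,u,v,z):
    o,d=ray(c,u,v); return o+d*(z-o[2])/d[2]
def tri(a,b):
    A=0;B=0
    for o,d in(a,b):
        d=d/np.linalg.norm(d);P=np.eye(3)-np.outer(d,d);A=A+P;B=B+P@o
    return np.linalg.solve(A,B)
def blobs(c,name):
    h=cv2.cvtColor(c['color'],cv2.COLOR_RGB2HSV);H,S,V=[h[...,i].astype(int) for i in range(3)]
    m={'green':(H>45)&(H<80)&(S>150)&(V>60),'blue':(H>105)&(H<130)&(S>170)&(V>80),'red':((H<6)|(H>174))&(S>180)&(V>80)}[name]
    n,l,st,ce=cv2.connectedComponentsWithStats(m.astype(np.uint8))
    return [(st[i,4],st[i,:4].tolist(),ce[i].round(1).tolist()) for i in range(1,n) if st[i,4]>60]
E
python3 - <<'E'
from h import *
for n in('scene','top'):
    c=dict(np.load('/tmp/%s0.npz'%n))
    for k,z in(('green',.093),('blue',.081),('red',.085)):
        for b in blobs(c,k): print(n,k,b,onz(c,*b[2],z).round(4))
    g=c['color']
    x0,y0,w,hh=(200,185,60,50) if n=='scene' else (295,220,50,60)
    sub=g[y0:y0+hh,x0:x0+w]
    cv2.imwrite('pics/%s_rk.png'%n,cv2.resize(sub[:,:,::-1],None,fx=10,fy=10,interpolation=cv2.INTER_NEAREST))
    x0,y0,w,hh=(185,120,200,140) if n=='scene' else (140,205,215,90)
    cv2.imwrite('pics/%s_p.png'%n,cv2.resize(g[y0:y0+hh,x0:x0+w][:,:,::-1],None,fx=3.7,fy=3.7))
E
```

```text
scene green (np.int32(229), [330, 136, 18, 17], [338.8, 144.2]) [0.5386 0.183  0.093 ]
scene blue (np.int32(235), [258, 178, 18, 16], [266.7, 185.3]) [ 0.533  -0.0044  0.081 ]
scene red (np.int32(196), [296, 157, 17, 15], [303.7, 163.9]) [0.5339 0.0909 0.085 ]
top green (np.int32(355), [159, 239, 20, 22], [168.6, 249.3]) [0.5313 0.1847 0.093 ]
top blue (np.int32(628), [0, 169, 15, 67], [7.1, 199.6]) [0.6352 0.5145 0.081 ]
top blue (np.int32(336), [258, 241, 20, 21], [267.5, 250.7]) [ 0.527  -0.0022  0.081 ]
top red (np.int32(274), [209, 241, 19, 19], [218.2, 250.2]) [0.529  0.0916 0.085 ]
```

View pics/scene_rk.png

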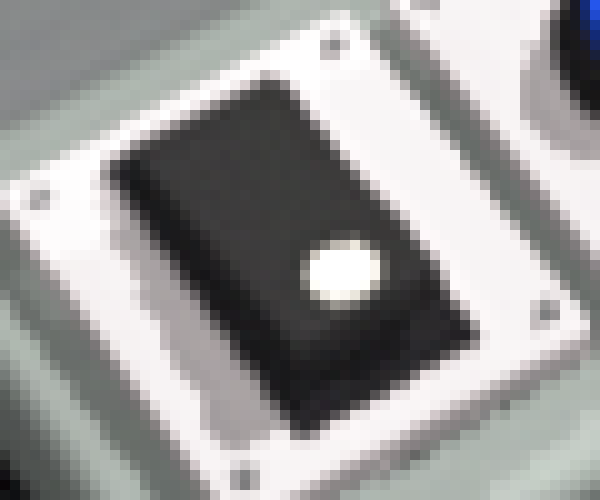

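View pics/top_rk.png

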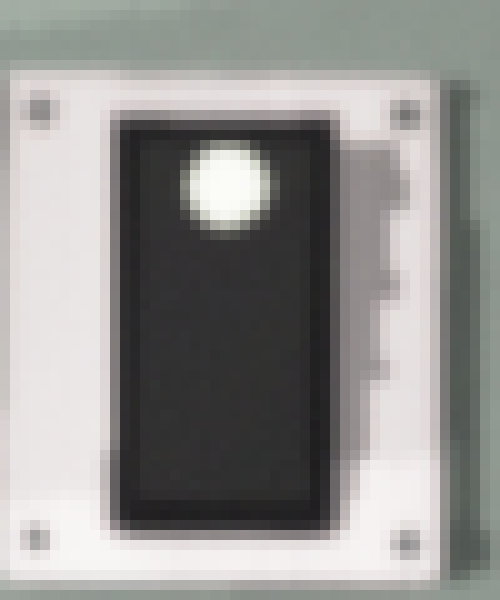

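View pics/top_p.png

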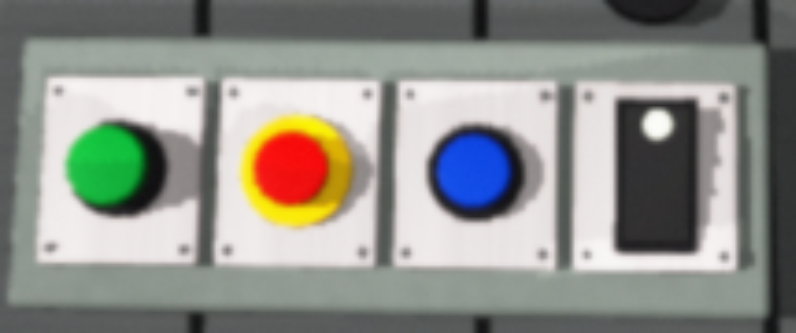

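Run:
```python
from h import *
s=dict(np.load('/tmp/scene0.npz'));t=dict(np.load('/tmp/top0.npz'))
a,b=(233.6,211.7),(317.1,238.1)
print('dot',onz(s,*a,.081),onz(t,*b,.081),tri(ray(s,*a),ray(t,*b)))
for k,p,q in(('g',(338.8,144.2),(168.6,249.3)),('b',(266.7,185.3),(267.5,250.7)),('r',(303.7,163.9),(218.2,250.2))): print(k,tri(ray(s,*p),ray(t,*q)))
st=robot.read_state();R=cv2.Rodrigues(st['orientation'])[0];tip=st['tool_pos']+R@[0,.186,0];print(tip)
# yaw of panel in top: unit screws rocker/green
p=onz(t,169,251,.075);
dot=(onz(s,*a,.081)+onz(t,*b,.081))/2
print(R.T@(dot-tip))
```

```text
dot [ 0.54946736 -0.09631731  0.081     ] [ 0.54977233 -0.09732962  0.081     ] [ 0.54985145 -0.09693754  0.08186008]
g [0.5324646  0.18801629 0.08407938]
b [ 0.5277798  -0.0014692   0.07338748]
r [0.52978701 0.09326921 0.07923945]
[ 0.14011141 -0.58286538  0.21777582]
[-0.3767002   0.13750353  0.51169452]
```

```bash
python3 -m inch '[{"x":-10,"z":14},{"x":-22,"z":30},{"x":-22,"z":30},{"x":-22,"z":30},{"x":-22,"z":30},{"x":-22,"z":30},{"x":-22,"z":30},{"x":-22,"z":30},{"x":-22,"z":30},{"x":-22,"z":30},{"x":-22,"z":30},{"x":-22,"z":30}]' -1 20
python3 -m inch '[{"x":-22,"z":30},{"x":-22,"z":30},{"x":-22,"z":30},{"x":-22,"z":30},{"x":-22,"z":30},{"x":-10,"z":14},{"twist":0.129},{"twist":0.129},{"y":20},{"y":0},{"y":0}]'
cat >> h.py <<'E'
def to(p):
    st=robot.read_state();R=cv2.Rodrigues(st['orientation'])[0];tip=st['tool_pos']+R@[0,.186,0]
    print('t',st['t'],'tip',tip.round(4),'F',st['force'].round(2),'open',st['opening']);print(R.round(3));print('delta tool mm',(1000*R.T@(np.array(p)-tip)).round(1))
E
python3 -c "
from h import *
to([.5497,-.0969,.081])"
```

```text
t 0.1 tip [ 0.1401 -0.5829  0.2178] F [-1.01 -0.1  -0.15] open 0.09318819859642927
[[ 0.234 -0.     0.972]
 [-0.972  0.002  0.234]
 [-0.002 -1.     0.   ]]
delta tool mm [-376.6  137.5  511.8]$[0]: bad value
$[0]: bad value
```

```bash
python3 -m inch '[{"x":-10,"y":0,"z":14,"twist":0}]' -1 20
```

```text
t: 0.2
tool_pos: [0.1507, -0.5707, 0.4039]
orientation: [-1.31, 1.036, -1.034]
force: [0.7, -1.6, 0.3]
opening: 0.0889
```

```bash
python3 -m inch '[{"x":-22,"y":0,"z":30,"twist":0},{"x":-22,"y":0,"z":30,"twist":0},{"x":-22,"y":0,"z":30,"twist":0},{"x":-22,"y":0,"z":30,"twist":0},{"x":-22,"y":0,"z":30,"twist":0},{"x":-22,"y":0,"z":30,"twist":0},{"x":-22,"y":0,"z":30,"twist":0},{"x":-22,"y":0,"z":30,"twist":0}]'
python3 -c "
from h import *
to([.5497,-.0969,.081])"
```

```text
t: 1.0
tool_pos: [0.3446, -0.3409, 0.4045]
orientation: [-1.311, 1.034, -1.033]
force: [0.3, 0.1, -0.0]
opening: 0.0256
t 1.0 tip [ 0.3446 -0.3408  0.2185] F [ 0.34  0.06 -0.02] open 0.02557706698742968
[[ 0.234  0.     0.972]
 [-0.972  0.     0.234]
 [-0.    -1.     0.   ]]
delta tool mm [-189.2  137.6  256.4]
```

```bash
python3 -m inch '[{"x":-22,"y":0,"z":30,"twist":0},{"x":-22,"y":0,"z":30,"twist":0},{"x":-22,"y":0,"z":30,"twist":0},{"x":-22,"y":0,"z":30,"twist":0},{"x":-22,"y":0,"z":30,"twist":0},{"x":-22,"y":0,"z":30,"twist":0},{"x":-22,"y":0,"z":30,"twist":0},{"x":-22,"y":0,"z":30,"twist":0},{"x":0,"y":30,"z":0,"twist":0.129},{"x":0,"y":30,"z":0,"twist":0.129},{"x":0,"y":0,"z":0,"twist":0},{"x":0,"y":0,"z":0,"twist":0}]'
python3 -c "
from h import *
to([.5497,-.0969,.081])
c=imaging.read_camera('wrist');save(c,'w1.png');c=imaging.read_camera('scene');save(c,'s1.png')"
```

```text
t: 2.2
tool_pos: [0.5355, -0.1154, 0.3446]
orientation: [-1.201, 1.224, -1.221]
force: [-0.6, 0.4, -0.2]
opening: 0.001
t 2.2 tip [ 0.5352 -0.1152  0.1586] F [-0.59  0.4  -0.16] open 0.0009669480365733301
[[-0.018 -0.002  1.   ]
 [-1.     0.001 -0.018]
 [-0.001 -1.    -0.002]]
delta tool mm [-18.5  77.6  14.3]
```

View pics/s1.png

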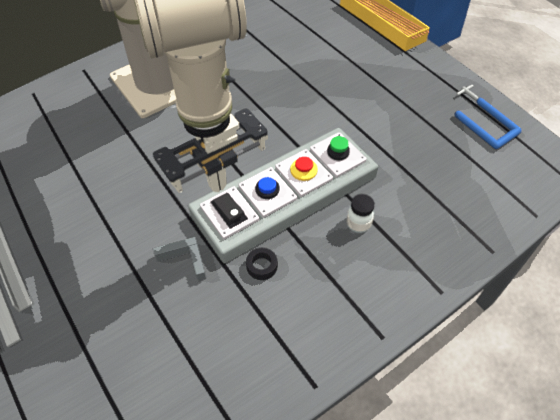

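View pics/w1.png

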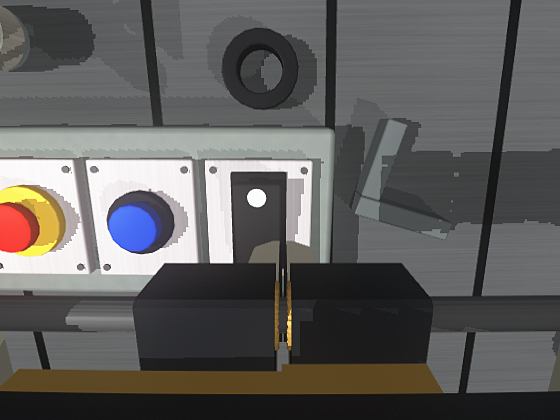

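```bash
cat >> h.py <<'E'
def wr(c,st,u,v,z):
    R=cv2.Rodrigues(st['orientation'])[0];T=np.eye(4);T[:3,:3]=R;T[:3,3]=st['tool_pos']
    M=np.linalg.inv(T@c['tool_from_camera']);d=dict(c);d['rvec']=cv2.Rodrigues(M[:3,:3])[0];d['tvec']=M[:3,3]
    return onz(d,u,v,z)
E
python3 -c "
from h import *
st=robot.read_state();c=imaging.read_camera('wrist')
print(wr(c,st,256.5,198,.081),wr(c,st,134,229,.081))
for b in blobs(c,'blue'):print(b)
to([.5497,-.0969,.081])"
```

```text
[ 0.55103066 -0.0975372   0.081     ] [ 0.52877353 -0.00335747  0.081     ]
(np.int32(1497), [109, 208, 47, 45], [133.1, 230.9])
t 2.35 tip [ 0.537  -0.1164  0.161 ] F [-0.37  0.43  0.43] open 0.0006309877879548722
[[-0.02   0.003  1.   ]
 [-1.    -0.001 -0.02 ]
 [ 0.001 -1.     0.003]]
delta tool mm [-19.8  80.   12.1]
```

```bash
python3 -m inch '[{"x":-10,"y":0,"z":7,"twist":0},{"x":-9,"y":10,"z":7,"twist":0},{"x":0,"y":25,"z":0,"twist":0},{"x":0,"y":25,"z":0,"twist":0},{"x":0,"y":10,"z":0,"twist":0},{"x":0,"y":0,"z":0,"twist":0},{"x":0,"y":0,"z":0,"twist":0}]'
python3 -c "
from h import *
to([.5502,-.0972,.081])"
```

```text
t: 3.05
tool_pos: [0.5509, -0.0971, 0.2754]
orientation: [-1.198, 1.225, -1.226]
force: [0.4, 0.1, -0.3]
opening: 0.0006
t 3.05 tip [ 0.551  -0.0972  0.0894] F [ 0.43  0.07 -0.32] open 0.0006404059796543706
[[-0.022  0.001  1.   ]
 [-1.    -0.    -0.022]
 [ 0.    -1.     0.001]]
delta tool mm [ 0.1  8.4 -0.8]
```

Aligned. Press in steps.

```bash
python3 -m inch '[{"x":0,"y":4,"z":0,"twist":0},{"x":0,"y":4,"z":0,"twist":0},{"x":0,"y":0,"z":0,"twist":0}]'
python3 -m inch '[{"x":0,"y":3,"z":0,"twist":0},{"x":0,"y":3,"z":0,"twist":0},{"x":0,"y":0,"z":0,"twist":0}]'
python3 -m inch '[{"x":0,"y":2,"z":0,"twist":0},{"x":0,"y":0,"z":0,"twist":0}]'
python3 -m inch '[{"x":0,"y":2,"z":0,"twist":0},{"x":0,"y":0,"z":0,"twist":0}]'
```

```text
t: 3.35
tool_pos: [0.5505, -0.0974, 0.2669]
orientation: [-1.198, 1.225, -1.226]
force: [-0.3, -0.8, 0.8]
opening: 0.0005
t: 3.65
tool_pos: [0.5506, -0.0974, 0.2608]
orientation: [-1.198, 1.225, -1.226]
force: [1.3, 0.4, 0.6]
opening: 0.0006
t: 3.85
tool_pos: [0.5506, -0.0974, 0.2589]
orientation: [-1.198, 1.225, -1.226]
force: [2.6, -0.4, 1.7]
opening: 0.0002
t: 4.05
tool_pos: [0.5508, -0.0974, 0.2584]
orientation: [-1.198, 1.224, -1.226]
force: [-2.2, 0.7, 13.9]
opening: 0.0004
```

```bash
python3 -m inch '[{"x":0,"y":0.7,"z":0,"twist":0},{"x":0,"y":0,"z":0,"twist":0}]'
python3 -m inch '[{"x":0,"y":-8,"z":0,"twist":0},{"x":0,"y":-25,"z":0,"twist":0},{"x":0,"y":-25,"z":-10,"twist":0},{"x":0,"y":-10,"z":-40,"twist":0},{"x":0,"y":0,"z":-40,"twist":0},{"x":0,"y":0,"z":-30,"twist":0},{"x":0,"y":0,"z":0,"twist":0},{"x":0,"y":0,"z":0,"twist":0}]'
python3 -c "
from h import *
to([.532,.184,.093])
st=robot.read_state();c=imaging.read_camera('wrist');save(c,'w2.png')
c=imaging.read_camera('scene');s=c['color'][185:235,200:260,::-1];cv2.imwrite('pics/s2.png',cv2.resize(s,None,fx=10,fy=10,interpolation=0))
"
```

```text
t: 4.25
tool_pos: [0.5508, -0.0974, 0.2583]
orientation: [-1.198, 1.224, -1.226]
force: [-4.3, 0.9, 18.5]
opening: 0.0006
t: 5.05
tool_pos: [0.43, -0.0947, 0.3239]
orientation: [-1.198, 1.226, -1.226]
force: [0.4, 0.3, 0.0]
opening: 0.0005
t 5.05 tip [ 0.43   -0.0947  0.1379] F [0.43 0.28 0.02] open 0.0005479276011435949
[[-0.023  0.     1.   ]
 [-1.    -0.    -0.023]
 [ 0.    -1.     0.   ]]
delta tool mm [-280.9   44.9   95.6]
```

View pics/s2.png

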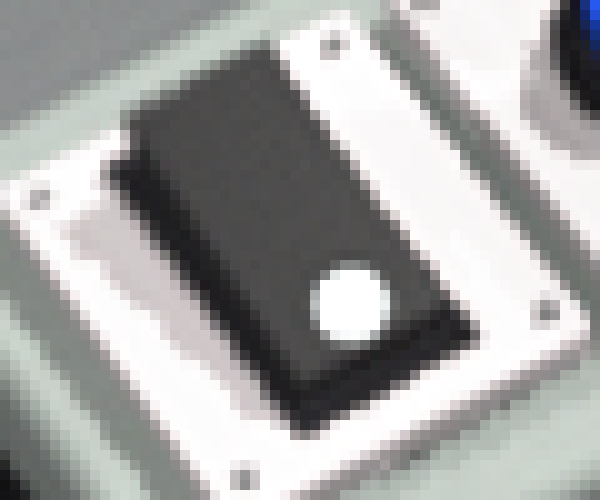

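View pics/w2.png

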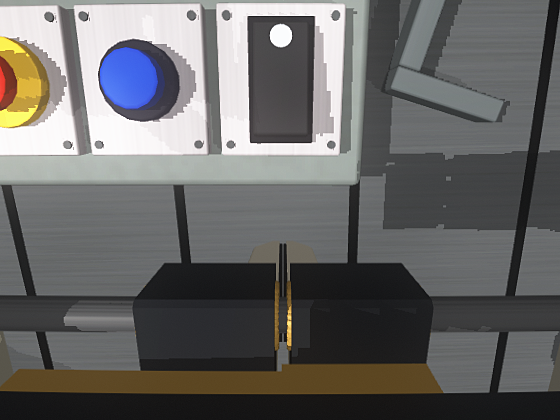

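```bash
python3 -c "
from h import *
s=dict(np.load('/tmp/scene0.npz'))
st=robot.read_state();c=imaging.read_camera('wrist')
a=onz(s,234.5,215.0,.071)
for z in(.068,.071,.074,.078): print(z,onz(s,234.5,215.0,z)[:2],wr(c,st,281,35,z)[:2])
"
python3 -m inch '[{"x":-20,"y":0,"z":0,"twist":0},{"x":-40,"y":0,"z":0,"twist":0},{"x":-40,"y":0,"z":0,"twist":0},{"x":-40,"y":0,"z":5,"twist":0},{"x":-40,"y":0,"z":10,"twist":0},{"x":-40,"y":0,"z":15,"twist":0},{"x":-40,"y":0,"z":15,"twist":0},{"x":-20,"y":0,"z":0,"twist":0},{"x":0,"y":0,"z":0,"twist":0},{"x":0,"y":0,"z":0,"twist":0}]'
python3 -c "
from h import *
to([.532,.184,.093])
st=robot.read_state();c=imaging.read_camera('wrist');save(c,'w3.png')
for b in blobs(c,'green'):print(b,wr(c,st,*b[2],.093))
"
```

```text
0.068 [ 0.54907806 -0.09514303] [ 0.55326943 -0.09681633]
0.071 [ 0.5509796  -0.09607497] [ 0.55259218 -0.09681015]
0.074 [ 0.55288115 -0.0970069 ] [ 0.55191493 -0.09680398]
0.078 [ 0.55541655 -0.09824948] [ 0.55101193 -0.09679575]
t: 6.2
tool_pos: [0.4819, 0.1847, 0.3234]
orientation: [-1.201, 1.225, -1.224]
force: [-0.2, 0.0, -0.1]
opening: 0.0004
t 6.2 tip [0.4816 0.1845 0.1374] F [-0.19  0.05 -0.09] open 0.0004214169906770122
[[-0.021 -0.001  1.   ]
 [-1.    -0.001 -0.021]
 [ 0.001 -1.    -0.001]]
delta tool mm [-0.5 44.4 50.4]
(np.int32(3227), [241, 119, 65, 65], [272.8, 151.2]) [0.53277706 0.18912912 0.093     ]
```

View pics/w3.png

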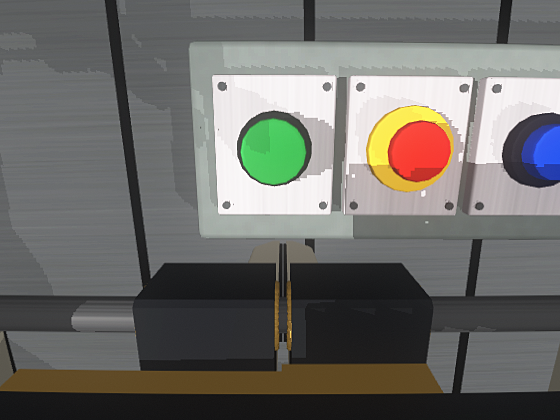

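```bash
python3 -m inch '[{"x":-3,"y":0,"z":25,"twist":0},{"x":0,"y":0,"z":26,"twist":0},{"x":0,"y":20,"z":0,"twist":0},{"x":0,"y":18,"z":0,"twist":0},{"x":0,"y":0,"z":0,"twist":0},{"x":0,"y":0,"z":0,"twist":0}]'
python3 -c "
from h import *
to([.5325,.187,.093])"
```

```text
t: 6.85
tool_pos: [0.5326, 0.1852, 0.286]
orientation: [-1.199, 1.227, -1.226]
force: [-0.7, -0.9, 0.7]
opening: 0.0002
t 6.85 tip [0.5324 0.1851 0.1   ] F [-0.75 -0.86  0.68] open 0.00019893421705060107
[[-0.023 -0.001  1.   ]
 [-1.    -0.    -0.023]
 [ 0.    -1.    -0.001]]
delta tool mm [-1.9  7.   0. ]
```

```bash
python3 -m inch '[{"x":-2,"y":3,"z":0,"twist":0},{"x":0,"y":4,"z":0,"twist":0},{"x":0,"y":3,"z":0,"twist":0},{"x":0,"y":3,"z":0,"twist":0},{"x":0,"y":0,"z":0,"twist":0}]'
python3 -m inch '[{"x":0,"y":2,"z":0,"twist":0},{"x":0,"y":2,"z":0,"twist":0},{"x":0,"y":0,"z":0,"twist":0}]'
python3 -m inch '[{"x":0,"y":1,"z":0,"twist":0},{"x":0,"y":0,"z":0,"twist":0}]'
```

```text
t: 7.35
tool_pos: [0.5328, 0.1882, 0.273]
orientation: [-1.198, 1.225, -1.226]
force: [-0.3, 0.9, -0.0]
opening: 0.0006
t: 7.65
tool_pos: [0.5328, 0.1882, 0.2693]
orientation: [-1.198, 1.225, -1.226]
force: [-1.0, -0.9, 4.0]
opening: 0.0005
t: 7.85
tool_pos: [0.5328, 0.1882, 0.2692]
orientation: [-1.198, 1.225, -1.226]
force: [-4.7, -0.9, 12.2]
opening: 0.0003
```

```bash
python3 -m inch '[{"x":0,"y":0.8,"z":0,"twist":0},{"x":0,"y":0,"z":0,"twist":0}]'
python3 -m inch '[{"x":0,"y":-8,"z":0,"twist":0},{"x":0,"y":-25,"z":0,"twist":0},{"x":0,"y":-25,"z":-10,"twist":0},{"x":0,"y":0,"z":-40,"twist":0},{"x":0,"y":0,"z":0,"twist":0},{"x":0,"y":0,"z":0,"twist":0}]'
python3 -c "
from h import *
to([.5285,-.003,.081])
st=robot.read_state();c=imaging.read_camera('wrist');save(c,'w4.png')
for z in(.083,.093):
  for b in blobs(c,'green'):print(b,wr(c,st,*b[2],z))
c=imaging.read_camera('scene');s=c['color'][120:240,190:390,::-1];cv2.imwrite('pics/s4.png',cv2.resize(s,None,fx=4,fy=4,interpolation=0))
for b in blobs(c,'green'):print(b)
"
```

```text
t: 8.05
tool_pos: [0.5329, 0.1882, 0.2691]
orientation: [-1.198, 1.225, -1.226]
force: [-7.6, -1.6, 16.4]
opening: 0.0005
t: 8.65
tool_pos: [0.4821, 0.1893, 0.3249]
orientation: [-1.199, 1.225, -1.225]
force: [0.0, 0.4, 0.5]
opening: 0.0008
t 8.65 tip [0.482  0.1893 0.1389] F [0.04 0.42 0.54] open 0.0007628716113436991
[[-0.022 -0.     1.   ]
 [-1.    -0.    -0.022]
 [ 0.    -1.    -0.   ]]
delta tool mm [191.2  57.9  50.6]
(np.int32(2945), [250, 120, 62, 62], [280.5, 150.5]) [0.53256895 0.18918154 0.083     ]
(np.int32(2945), [250, 120, 62, 62], [280.5, 150.5]) [0.53341193 0.18911629 0.093     ]
(np.int32(220), [330, 140, 18, 15], [338.5, 146.9])
```

View pics/s4.png

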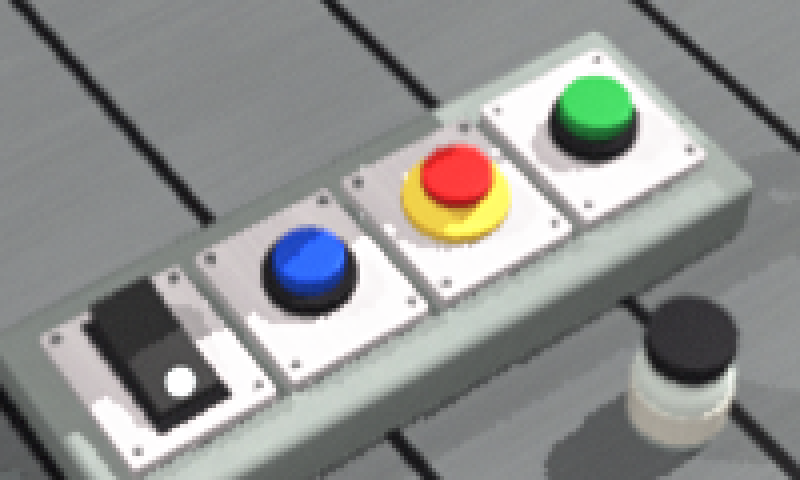

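```bash
python3 -m inch '[{"x":20,"y":0,"z":0,"twist":0},{"x":40,"y":0,"z":0,"twist":0},{"x":40,"y":0,"z":0,"twist":0},{"x":40,"y":0,"z":0,"twist":0},{"x":40,"y":0,"z":0,"twist":0},{"x":10,"y":0,"z":0,"twist":0},{"x":0,"y":0,"z":0,"twist":0},{"x":0,"y":0,"z":0,"twist":0}]'
python3 -c "
from h import *
to([.5285,-.002,.081])
st=robot.read_state();c=imaging.read_camera('wrist');save(c,'w5.png')
for b in blobs(c,'blue'):print(b,wr(c,st,*b[2],.081))
"
```

```text
t: 9.55
tool_pos: [0.4789, -0.0003, 0.3252]
orientation: [-1.198, 1.226, -1.226]
force: [0.3, -0.1, -0.5]
opening: 0.0005
t 9.55 tip [ 4.789e-01 -2.000e-04  1.392e-01] F [ 0.32 -0.13 -0.45] open 0.0004606078184113627
[[-0.023 -0.     1.   ]
 [-1.     0.001 -0.023]
 [-0.001 -1.    -0.   ]]
delta tool mm [ 0.7 58.2 49.6]
(np.int32(2415), [254, 125, 56, 56], [281.3, 152.7]) [ 0.52781395 -0.00076866  0.081     ]
```

View pics/w5.png

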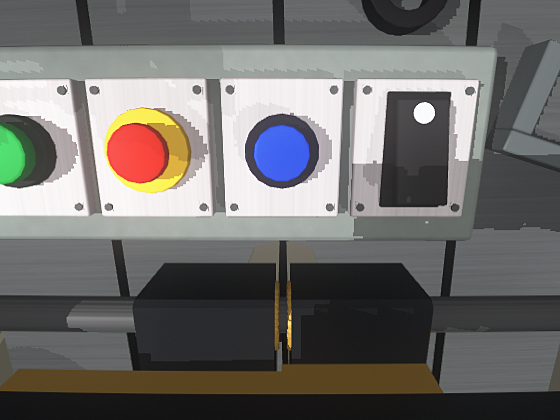

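Blue is centred ahead at pixel (281,153), so I need z +49 and x about 0. The raised rocker end is 95 mm away, clear of the fingers.

```bash
python3 -m inch '[{"x":0,"y":0,"z":25,"twist":0},{"x":0,"y":0,"z":24,"twist":0},{"x":0,"y":25,"z":0,"twist":0},{"x":0,"y":23,"z":0,"twist":0},{"x":0,"y":3,"z":0,"twist":0},{"x":0,"y":0,"z":0,"twist":0},{"x":0,"y":0,"z":0,"twist":0}]'
python3 -c "
from h import *
to([.528,-.001,.081])"
```

```text
t: 10.3
tool_pos: [0.528, -0.0012, 0.2755]
orientation: [-1.198, 1.224, -1.226]
force: [-0.1, -0.5, -0.5]
opening: 0.0006
t 10.3 tip [ 0.5283 -0.0012  0.0895] F [-0.14 -0.49 -0.51] open 0.0005556228768159309
[[-0.021  0.002  1.   ]
 [-1.    -0.    -0.021]
 [ 0.    -1.     0.002]]
delta tool mm [-0.2  8.5 -0.3]
```

```bash
python3 -m inch '[{"x":0,"y":4,"z":0,"twist":0},{"x":0,"y":4,"z":0,"twist":0},{"x":0,"y":3,"z":0,"twist":0},{"x":0,"y":0,"z":0,"twist":0}]'
python3 -m inch '[{"x":0,"y":2,"z":0,"twist":0},{"x":0,"y":2,"z":0,"twist":0},{"x":0,"y":0,"z":0,"twist":0}]'
python3 -m inch '[{"x":0,"y":1,"z":0,"twist":0},{"x":0,"y":0,"z":0,"twist":0}]'
```

```text
t: 10.7
tool_pos: [0.5278, -0.0018, 0.2636]
orientation: [-1.197, 1.225, -1.226]
force: [1.0, 1.0, 3.6]
opening: 0.0001
t: 11.0
tool_pos: [0.528, -0.0018, 0.2612]
orientation: [-1.198, 1.224, -1.226]
force: [-4.8, 1.3, 17.1]
opening: 0.001
t: 11.2
tool_pos: [0.528, -0.0018, 0.261]
orientation: [-1.198, 1.224, -1.226]
force: [-8.5, 2.6, 24.4]
opening: 0.0002
```

```bash
python3 -m inch '[{"x":0,"y":0,"z":0,"twist":0},{"x":0,"y":0,"z":0,"twist":0},{"x":0,"y":0,"z":0,"twist":0},{"x":0,"y":0,"z":0,"twist":0},{"x":0,"y":0,"z":0,"twist":0}]'
python3 -c "
from h import *
c=imaging.read_camera('scene');s=c['color'][120:290,150:390,::-1];cv2.imwrite('pics/s6.png',cv2.resize(s,None,fx=3.3,fy=3.3,interpolation=0))"
```

```text
t: 11.7
tool_pos: [0.528, -0.0018, 0.261]
orientation: [-1.198, 1.224, -1.226]
force: [-9.7, 0.5, 24.0]
opening: 0.0004
```

View pics/s6.png

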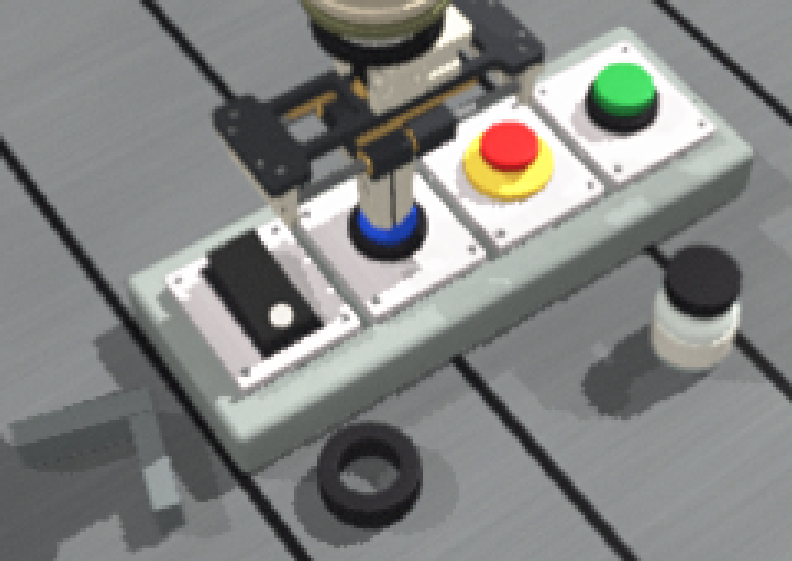

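The picture shows the tips centred on the lowered blue button near (387,222). The rocker dot end is down near (281,315), green is in, red is up, and the loose items have not moved. I'm handing in.

```bash
python3 -c "
from plant import robot
print(robot.close_job())"
```

```text
the job is handed in; nothing more can be done
None
```

The job is handed in at about 12 s, with all three controls pressed in the order asked using the closed fingertips. No check failed or disagreed.

| Control | Fingertip height at its stop | Force there | State at hand-in |
|---|---|---|---|
| Rocker, white-dotted end | about 72 mm | 18 N | on; the last picture shows the dotted end down |
| Green knob | 83 mm (10 mm below its out position) | 16 N | fully in; it looks lower in the pictures |
| Blue purge button | 75 mm (exactly 6 mm down) | 24 N, steady | still held down by the robot |

In the last scene picture the red emergency stop is up and was not touched. The jar, tape roll and magnet look undisturbed; I compared them by eye and did not re-measure their positions.

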